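# Point out the next sample, its crucible and the timer

### The job

Show a new colleague the next drying job by pointing, with the tips of the gripper as your pointer and aimed straight down: first point at the green-capped vial in the rack, then at the middle of the one crucible that has no lid, then at the middle of the timer, each from two to three centimetres above its top, staying there for two full seconds. Touch and move nothing, move from one to the next high above the things so that you never point at another vial or at a covered crucible, and finish with the hand raised higher than a hand's length (20 cm) above the worktop.

Things in the scene. Friction and masses are not known exactly. Their poses are not given: they have to be found in the camera images.
- vial_green: Small clear glass sample vial with a green screw cap, 15 mm across, 48 mm tall, standing upright in the white rack (its foot is 6 mm above the worktop, its cap's top 54 mm above it). Origin at the centre of its foot, z up. The first thing to point at; neighbouring vials stand about 54 mm from one another.
- vial_green_top (a point): Centre of the top of the green cap, 54 mm above the worktop.
- vial_black: Small clear glass sample vial with a black screw cap, 15 mm across, 48 mm tall, standing upright in the white rack (its foot is 6 mm above the worktop, its cap's top 54 mm above it). Origin at the centre of its foot, z up. Not to be pointed at.
- vial_black_top (a point): Centre of the top of the black cap.
- vial_white: Small clear glass sample vial with a white screw cap, 15 mm across, 48 mm tall, standing upright in the white rack (its foot is 6 mm above the worktop, its cap's top 54 mm above it). Origin at the centre of its foot, z up. Not to be pointed at.
- vial_white_top (a point): Centre of the top of the white cap.
- rack: White vial rack, 54 x 154 x 33 mm, holes in two rows; origin at the centre of its underside, long side along its y, z up. The three vials stand in one of its rows; they can swap places.
- crucible_open: White porcelain crucible, 42 mm across the rim, 36 mm tall, standing upright on the worktop; origin at the centre of its underside, z up. The only one of the three crucibles without a lid; the second thing to point at. The three can swap places.
- crucible_open_top (a point): Centre of the open mouth, level with the rim, 36 mm above the worktop.
- crucible_a: White porcelain crucible, 42 mm across the rim, 36 mm tall, standing upright on the worktop; origin at the centre of its underside, z up. Covered by lid_a; not to be pointed at.
- crucible_b: White porcelain crucible, 42 mm across the rim, 36 mm tall, standing upright on the worktop; origin at the centre of its underside, z up. Covered by lid_b; not to be pointed at.
- lid_a: White porcelain lid, 43 mm across, with a small loop on top, lying on crucible_a; its top is 52 mm above the worktop. Origin on the lid's axis 34 mm above the worktop. Rests loosely: do not touch.
- lid_b: White porcelain lid, 43 mm across, with a small loop on top, lying on crucible_b; its top is 52 mm above the worktop. Origin on the lid's axis 34 mm above the worktop. Rests loosely: do not touch.
- lid_a_top (a point): Top of the loop of lid_a.
- lid_b_top (a point): Top of the loop of lid_b.
- timer: White bench timer lying flat, 60 x 62 mm and 18 mm high, with a small display and three keys (two grey, one red) on top; origin at the centre of its underside, z up. The third thing to point at. A covered crucible, 52 mm tall, may stand with its edge 50 mm from the timer's middle, so wide-open fingers could touch it; closed ones clear it.
- timer_top (a point): Centre of the timer's top face, 18 mm above the worktop. Behind and to its right stands the fixed drying oven, 430 mm high: seen from the robot base its control panel is 0.55 m ahead (from 0.02 m left to 0.17 m right), its blue door 0.50 m ahead (0.17 to 0.62 m right), its upright handle 0.48 m ahead, 0.20 m right, 140 to 290 mm high. Keep the hand, and on the way the wrist, in front of these.
- weighing_bottle: Bystander: small clear glass bottle with a ground glass cover, 41 mm across, 54 mm tall, behind the work; origin at the centre of its underside.

How it is judged:
By the outcome, as a careful person would: the job done as asked, in the order asked, and still so for the second after the job is handed in, with the robot touching nothing.
It also fails if it takes over 72 s, if anything falls off the work surface, if the arm or the gripper's body presses on something with over 40 N, if the wrist force passes 120 N, or if a joint passes its speed limit or range.

### The arm

A 7-joint arm with a two-finger parallel gripper is mounted at the origin on a cart in front of the work surface, level with it; the furniture and walls round the work are solid. World frame = base frame: x ahead of the robot, y to its left, z up, the work surface at z = 0. Lengths are in mm, angles in rad, forces in N, time in s.
With the tool pointing down it reaches from about 400 to 850 mm from the base axis. Payload 10.4 kg.
Tool frame: the origin (TCP) lies midway between the tips of the shut fingers; the grasp point (between the pads) lies env.grasp_offset behind it (env.grasp_offset is the distance from the TCP to the grasp point, in mm); z points along the fingers, y is the line along which they close (so a half turn about z gives the same grasp; the last joint's range is limited). The gripper opens to 87 mm and grips with 3 to 60 N. Pads are 19 mm wide; open, the fingers measure 117 mm over their backs; the gripper's body (75 mm by 190 mm) begins 51 mm behind the grasp point.
Start: joints at [1.128, 0.332, -0.065, 1.46, 0.022, 1.35, -0.088], TCP at [254.76, -570.745, 222.576] pointing down, gripper open.
Joint ranges: [-2.6, 2.6], [-0.5, 2.12], [-1.47, 1.34], [0.16, 2.42], [-1.27, 4.41], [0.06, 2.06], [-2.6, 2.6]. Speed limits (rad/s): [2.22, 2.22, 2.79, 2.79, 3.14, 3.14, 3.14].

### API

Orientations are given as a unit quaternion [x, y, z, w].
In Python, from bench import env gives the robot as it stands. The module is installed in compiled form; this text tells all that it offers.
- The arm moves only by the shell command python3 -m inch 'ROWS'. ROWS is JSON, a list of rows, each a list of 7 numbers: the turn, a rotation vector about the tool's x, y, z scaled (see below), then the shift along the tool's x, y, z scaled (see below), then the opening, from 0 (shut) to 1 (fully open). A call has 1 to 20 rows; each row shifts and turns the commanded pose from where the row before left it, along the tool's axes as they then stand; what a row does not reach is not made up. The controller multiplies each number of a shift by 0.15 m and each number of a turn by 90 degrees. A row lasts 1/12 s, in which the tool goes at most 41.7 mm and 7.16 degrees, less where a joint would pass 70% of its speed; a pose out of reach is approached as far as the arm can. A call with a number of a shift or a turn outside -1 to 1 is refused whole. A call with a gripper value outside its range is refused whole. The fingers move at their own pace and stop on an object; the grip force is fixed at half the most. Time passes only in rows, so rows that do not move let the fingers close. It gives the time, the measured TCP pose, the force, the opening and the grip force at its end, in the units of the state.
- env.sense(): the state, without advancing time (a new reading comes with each control period).
- env.snapshot(name): name is "scene" or "top"; returns a dict with "pixels" (400x640x3 uint8, red, green, blue), "K" (3x3 intrinsics, pixels), "cam_to_world" (4x4, takes a point from camera to world coordinates). Camera axes: x right, y down, z forward; pixel columns grow to the right and rows downward; lengths in mm; the calibration is good to about 2 mm. A picture is of the moment at which its call begins. There is no depth.
- env.close_job(): hands the job in; it is judged then, once.
The state is a dict: "clock": time; "joint_pos": joint angles; "qd": joint speeds; "joint_torque": joint torques, N m; "tcp_pos": TCP position; "eef_rot": TCP orientation; "contact_force": force on the tool from outside, world axes, zero at the start; "ft_torque": the same for the moment, N m; "finger_gap": finger opening in mm; "gripper_force": force on a finger pad.
Only numpy, scipy, OpenCV 4.12 (cv2) and the standard library are available. Lean on these libraries where they do the work, as an engineer would, in place of code of your own. Each camera call takes 0.05 s, during which the arm holds its last target. There are 200 camera calls.

## Working session

There is one attempt and no reset: what is moved stays moved. The work goes in short steps, Python scripts to look and compute and a shell command to move; the robot and the scene stay as the last step left them, time stands still between calls to the robot, and variables do not carry over. Pictures are saved under pics/ and viewed, at most 10 in all, crops included, and the job is handed in when it is done.

```bash
mkdir -p pics
cat > h.py <<'E'
import numpy as np, cv2
from bench import env
def snap(n,f):
    s=env.snapshot(n); cv2.imwrite(f,cv2.cvtColor(s["pixels"],cv2.COLOR_RGB2BGR)); return s
def ray(s,u,v,z):
    T=np.array(s["cam_to_world"]); d=T[:3,:3]@np.linalg.solve(s["K"],[u,v,1]); c=T[:3,3]
    return c+d*(z-c[2])/d[2]
E
python3 - <<'E'
from h import *
for n in("scene","top"):
    s=snap(n,f"pics/{n}1.png"); print(n,s["K"],np.round(s["cam_to_world"],3))
st=env.sense();print(st, env.grasp_offset)
E
```

```text
scene [[435.87700492   0.         327.4611328 ]
 [  0.         435.87700492 196.18728979]
 [  0.           0.           1.        ]] [[-4.86000e-01 -3.66000e-01  7.94000e-01 -2.38261e+02]
 [-8.74000e-01  2.12000e-01 -4.37000e-01  6.35584e+02]
 [-8.00000e-03 -9.06000e-01 -4.22000e-01  5.25735e+02]
 [ 0.00000e+00  0.00000e+00  0.00000e+00  1.00000e+00]]
top [[385.56497026   0.         315.3665113 ]
 [  0.         385.56497026 196.96521915]
 [  0.           0.           1.        ]] [[ 9.00000e-03 -9.84000e-01  1.80000e-01  4.53412e+02]
 [-1.00000e+00 -6.00000e-03  1.70000e-02  1.68033e+02]
 [-1.50000e-02 -1.80000e-01 -9.83000e-01  8.90163e+02]
 [ 0.00000e+00  0.00000e+00  0.00000e+00  1.00000e+00]]
{'clock': 0.1, 'joint_pos': array([ 1.12839872,  0.33282878, -0.06470113,  1.46084803,  0.02159273,
        1.34987395, -0.08854606]), 'qd': array([-3.85409970e-04, -3.55143121e-04,  9.33036394e-04, -4.00067772e-03,
       -1.31420011e-03,  8.35324989e-04, -8.41199629e-06]), 'joint_torque': array([ 9.74494469e-04, -6.24546146e+01,  2.47272535e-02, -3.90718138e+01,
       -6.13014470e-02,  3.65212793e-02,  6.48134346e-05]), 'tcp_pos': array([ 254.59870484, -570.42583609,  221.82537801]), 'eef_rot': array([ 9.78054681e-01,  2.08347406e-01, -1.54873337e-04, -6.12242105e-04]), 'contact_force': array([ 0.38597905,  0.30373731, -1.16039481]), 'ft_torque': array([-0.05283963, -0.01691127, -0.02181389]), 'gripper_force': 0.0, 'finger_gap': 87.11401660596384} 18.700000000000003
```

View pics/top1.png

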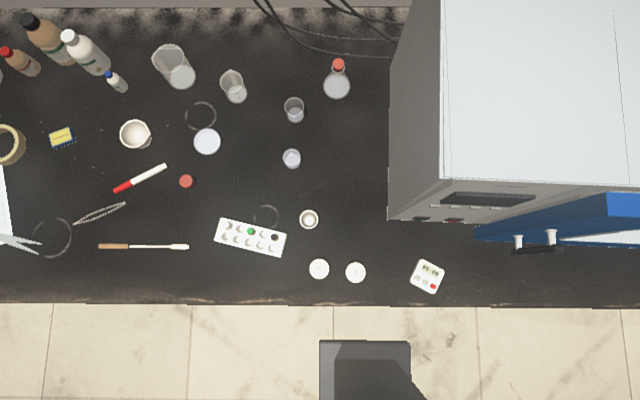

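View pics/scene1.png

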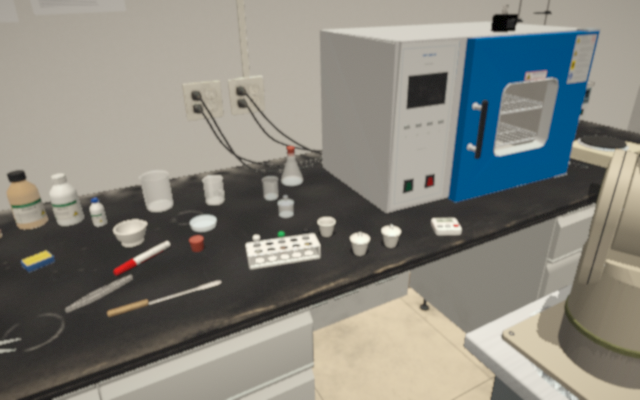

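Top view: green cap at about (251,231), black cap at (275,237), open crucible at (309,219), lidded ones at (319,268) and (356,272), timer at (428,276). The scene view agrees with this layout. Next I'll refine these centres.

Run:
```python
from h import *
s=snap("top","pics/t2.png"); p=s["pixels"]; hsv=cv2.cvtColor(p,cv2.COLOR_RGB2HSV)
def comp(m,c,r=22):
    w=np.zeros(m.shape,np.uint8); w[c[1]-r:c[1]+r,c[0]-r:c[0]+r]=255
    m=(m.astype(np.uint8)*255)&w
    k=max(cv2.findContours(m,cv2.RETR_EXTERNAL,cv2.CHAIN_APPROX_NONE)[0],key=cv2.contourArea)
    k=cv2.convexHull(k); return cv2.minAreaRect(k),cv2.minEnclosingCircle(k)
g=(hsv[...,0]>40)&(hsv[...,0]<90)&(hsv[...,1]>80)
w=hsv[...,2]>120
for n,m,c,z,r in[("green",g,(251,231),54,9),("open",w,(309,219),36,18),("lidL",w,(319,268),38,16),("lidR",w,(356,272),38,16),("timer",w,(428,276),18,24)]:
    R,C=comp(m,c,r); 
    print(n,np.round(R[0],1),np.round(R[1],1),R[2],np.round(C[0],1),round(C[1],1),"world",ray(s,*R[0],z).round(1), ray(s,*C[0],z).round(1))
crop=np.hstack([cv2.resize(p[205:265,205:325],None,fx=4,fy=4,interpolation=2),cv2.resize(p[245:305,390:465],None,fx=4,fy=4,interpolation=2)])
cv2.imwrite("pics/crop.png",crop[...,::-1])
# scene check
s2=env.snapshot("scene");h2=cv2.cvtColor(s2["pixels"],cv2.COLOR_RGB2HSV)
g=(h2[...,0]>40)&(h2[...,0]<90)&(h2[...,1]>80)
R,C=comp(g,(281,234),8);print("scene green",R,ray(s2,*R[0],52))
w=h2[...,2]>110
print("scene timer",comp(w,(446,226),18)[0])
```

```text
green [249.5 230.5] [5. 5.] 90.0 [249.5 230.5] 2.9 world [531.7 324.8  54. ] [531.7 324.8  54. ]
open [308.5 219. ] [18. 19.] 90.0 [308.3 219. ] 9.8 world [560.  197.3  36. ] [560.  197.7  36. ]
lidL [318.5 268.5] [21. 19.] 90.0 [318.7 268.5] 10.6 world [451.7 174.2  38. ] [451.6 173.8  38. ]
lidR [355. 272.] [20. 20.] 90.0 [355.1 272.2] 10.6 world [445.  95.  38.] [444.6  94.9  38. ]
timer [426.9 276.2] [29.5 28.2] 26.56505012512207 [427.5 276. ] 18.6 world [437.1 -65.   18. ] [437.6 -66.4  18. ]
scene green ((280.5, 233.0), (6.0, 7.0), 90.0) [537.41185166 326.22560624  52.        ]
scene timer ((446.0, 226.0), (18.0, 30.0), 90.0)
```

View pics/crop.png

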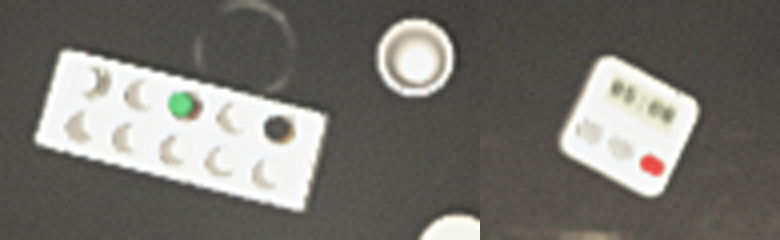

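Crop: rack with the green cap at (182,103), black at (279,128), an open crucible at (415,57), and the timer at right. World targets are green (532,325), open crucible (560,197) and timer (437,-66). Sizes and reach are consistent with the description. First I'll shut the fingers, square the tool to the world axes and rise a little.

```bash
python3 -m inch '[[0,0,0.0334,0,0,-0.02,0],[0,0,0.0334,0,0,-0.02,0],[0,0,0.0334,0,0,-0.02,0],[0,0,0.0334,0,0,-0.02,0],[0,0,0.0334,0,0,-0.02,0],[0,0,0.0334,0,0,-0.02,0],[0,0,0.0334,0,0,-0.02,0],[0,0,0.0334,0,0,-0.02,0],[0,0,0,0,0,0,0],[0,0,0,0,0,0,0]]'
```

```text
clock: 1.03
tcp_pos: [254.8, -570.7, 246.5]
eef_rot: [1.0, 0.001, -0.0, 0.0]
contact_force: [0.2, 0.2, 0.5]
finger_gap: 28.2
gripper_force: 0.0
```

```bash
python3 -m inch '[[0,0,0,0.03,-0.1,0,0],[0,0,0,0.03,-0.1,0,0],[0,0,0,0.03,-0.1,0,0],[0,0,0,0.03,-0.1,0,0],[0,0,0,0.03,-0.1,0,0],[0,0,0,0.03,-0.1,0,0],[0,0,0,0.03,-0.1,0,0],[0,0,0,0.03,-0.1,0,0],[0,0,0,0.03,-0.1,0,0],[0,0,0,0.03,-0.1,0,0],[0,0,0,0.03,-0.1,0,0],[0,0,0,0.03,-0.1,0,0],[0,0,0,0.03,-0.1,0,0],[0,0,0,0.03,-0.1,0,0],[0,0,0,0.03,-0.1,0,0],[0,0,0,0.03,-0.1,0,0],[0,0,0,0,0,0,0]]'; python3 -c "
from h import *
print(env.sense()['joint_pos'].round(2))"
```

```text
clock: 2.45
tcp_pos: [328.2, -327.5, 246.8]
eef_rot: [1.0, 0.002, 0.0, -0.0]
contact_force: [0.6, 0.1, 1.0]
finger_gap: 0.5
gripper_force: 0.0
[ 0.88 -0.03 -0.19  1.82 -0.01  1.35 -0.87]
```

```bash
python3 -m inch '[[0,0,0,0.033,-0.11,0,0],[0,0,0,0.033,-0.11,0,0],[0,0,0,0.033,-0.11,0,0],[0,0,0,0.033,-0.11,0,0],[0,0,0,0.033,-0.11,0,0],[0,0,0,0.033,-0.11,0,0],[0,0,0,0.033,-0.11,0,0],[0,0,0,0.033,-0.11,0,0],[0,0,0,0.033,-0.11,0,0],[0,0,0,0.033,-0.11,0,0],[0,0,0,0.033,-0.11,0,0],[0,0,0,0.033,-0.11,0,0],[0,0,0,0.033,-0.11,0,0],[0,0,0,0.033,-0.11,0,0],[0,0,0,0.033,-0.11,0,0],[0,0,0,0.033,-0.11,0,0],[0,0,0,0.033,-0.11,0,0],[0,0,0,0.033,-0.11,0,0],[0,0,0,0.033,-0.11,0,0],[0,0,0,0,0,0,0]]'; python3 -c "
from h import *
print(env.sense()['joint_pos'].round(2))"
```

```text
clock: 4.12
tcp_pos: [421.3, -14.1, 246.7]
eef_rot: [1.0, 0.002, 0.0, -0.0]
contact_force: [-0.5, 0.7, 0.1]
finger_gap: 0.5
gripper_force: 0.0
[ 0.59 -0.12 -0.6   1.89 -0.07  1.35 -1.56]
```

```bash
python3 -m inch '[[0,0,0,0.039,-0.119,0,0],[0,0,0,0.039,-0.119,0,0],[0,0,0,0.039,-0.119,0,0],[0,0,0,0.039,-0.119,0,0],[0,0,0,0.039,-0.119,0,0],[0,0,0,0.039,-0.119,0,0],[0,0,0,0.039,-0.119,0,0],[0,0,0,0.039,-0.119,0,0],[0,0,0,0.039,-0.119,0,0],[0,0,0,0.039,-0.119,0,0],[0,0,0,0.039,-0.119,0,0],[0,0,0,0.039,-0.119,0,0],[0,0,0,0.039,-0.119,0,0],[0,0,0,0.039,-0.119,0,0],[0,0,0,0.039,-0.119,0,0],[0,0,0,0.039,-0.119,0,0],[0,0,0,0.039,-0.119,0,0],[0,0,0,0.039,-0.119,0,0],[0,0,0,0.039,-0.119,0,0],[0,0,0,0,0,0,0]]'; python3 -c "
from h import *
print(env.sense()['joint_pos'].round(2))"
```

```text
clock: 5.78
tcp_pos: [531.7, 324.4, 245.7]
eef_rot: [1.0, 0.001, -0.001, -0.0]
contact_force: [0.5, -0.1, 0.3]
finger_gap: 0.4
gripper_force: 0.0
[-0.    0.44 -0.85  1.4   0.32  1.45 -2.41]
```

```bash
python3 -m inch '[[0,0,0,0,0,0.075,0],[0,0,0,0,0,0.075,0],[0,0,0,0,0,0.075,0],[0,0,0,0,0,0.075,0],[0,0,0,0,0,0.075,0],[0,0,0,0,0,0.075,0],[0,0,0,0,0,0.075,0],[0,0,0,0,0,0.075,0],[0,0,0,0,0,0.075,0],[0,0,0,0,0,0.075,0],[0,0,0,0,0,0.075,0],[0,0,0,0,0,0.075,0],[0,0,0,0,0,0,0]]'; python3 -c "
from h import *
s=snap('scene','pics/s3.png');t=snap('top','pics/t3.png')
a=cv2.resize(cv2.imread('pics/s3.png')[140:280,220:360],None,fx=2.8,fy=2.8);b=cv2.resize(cv2.imread('pics/t3.png')[160:300,180:320],None,fx=2.8,fy=2.8)
cv2.imwrite('pics/c3.png',np.hstack([a,b]));print(env.sense()['joint_pos'].round(2))
P=np.array([*env.sense()['tcp_pos'],1]);q=np.linalg.inv(s['cam_to_world'])@P;q=s['K']@q[:3];print(q/q[2])"
```

```text
clock: 6.87
tcp_pos: [531.0, 321.1, 108.8]
eef_rot: [1.0, 0.0, -0.001, 0.001]
contact_force: [0.2, -0.1, -0.4]
finger_gap: 0.3
gripper_force: 0.0
[-0.01  0.53 -0.8   1.57  0.4   1.21 -2.46]
[281.94236266 209.33351376   1.        ]
```

View pics/c3.png

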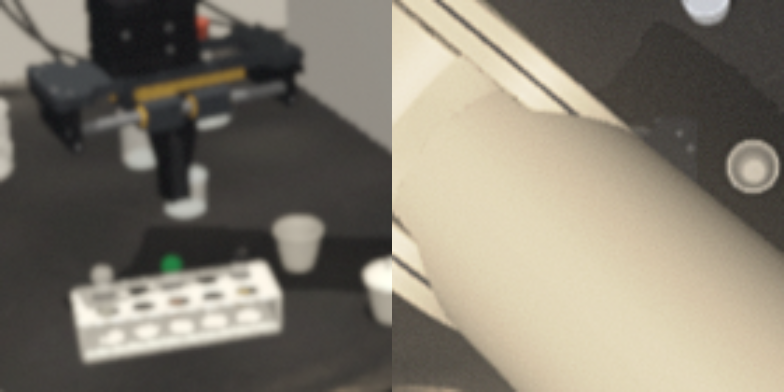

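Left half is the scene crop: the fingertips at (176,197) hang directly above the green cap at (172,264), with the other caps well away. The arm hides the rack in the top view. I'll correct by 3 mm, go down the last 30 mm and dwell.

```bash
python3 -m inch '[[0,0,0,0.002,-0.004,0.04,0],[0,0,0,0.002,-0.004,0.04,0],[0,0,0,0.002,-0.004,0.04,0],[0,0,0,0.002,-0.004,0.04,0],[0,0,0,0.002,-0.004,0.04,0],[0,0,0,0,0,0,0],[0,0,0,0,0,0,0],[0,0,0,0,0,0,0],[0,0,0,0,0,0,0]]'; python3 -c "
from h import *
print(env.sense()['qd'].round(3))"
```

```text
clock: 7.72
tcp_pos: [533.5, 325.1, 81.9]
eef_rot: [1.0, 0.0, 0.0, -0.0]
contact_force: [0.3, 0.2, 0.2]
finger_gap: 0.3
gripper_force: 0.0
[ 0.    -0.002 -0.001  0.002 -0.    -0.     0.   ]
```

```bash
python3 -m inch '[[0,0,0,-0.005,0,0.02,0],[0,0,0,0,0,0,0],[0,0,0,0,0,0,0],[0,0,0,0,0,0,0],[0,0,0,0,0,0,0],[0,0,0,0,0,0,0],[0,0,0,0,0,0,0],[0,0,0,0,0,0,0],[0,0,0,0,0,0,0],[0,0,0,0,0,0,0],[0,0,0,0,0,0,0],[0,0,0,0,0,0,0],[0,0,0,0,0,0,0],[0,0,0,0,0,0,0],[0,0,0,0,0,0,0],[0,0,0,0,0,0,0],[0,0,0,0,0,0,0],[0,0,0,0,0,0,0],[0,0,0,0,0,0,0],[0,0,0,0,0,0,0]]'
python3 -m inch '[[0,0,0,0,0,0,0],[0,0,0,0,0,0,0],[0,0,0,0,0,0,0],[0,0,0,0,0,0,0],[0,0,0,0,0,0,0],[0,0,0,0,0,0,0],[0,0,0,0,0,0,0],[0,0,0,0,0,0,0],[0,0,0,0,0,0,0],[0,0,0,0,0,0,0],[0,0,0,0,0,0,0],[0,0,0,0,0,0,0],[0,0,0,0,0,0,0],[0,0,0,0,0,0,0]]'
```

```text
clock: 9.38
tcp_pos: [532.6, 324.9, 78.5]
eef_rot: [1.0, 0.0, 0.0, 0.0]
contact_force: [0.9, 0.3, 0.9]
finger_gap: 0.3
gripper_force: 0.0
clock: 10.55
tcp_pos: [532.6, 324.9, 78.5]
eef_rot: [1.0, 0.0, 0.0, 0.0]
contact_force: [0.3, -1.1, 0.0]
finger_gap: 0.8
gripper_force: 0.0
```

```bash
python3 -m inch '[[0,0,0,0,0,-0.08,0],[0,0,0,0,0,-0.08,0],[0,0,0,0,0,-0.08,0],[0,0,0,0,0,-0.08,0],[0,0,0,0,0,-0.08,0],[0,0,0,0,0,-0.08,0],[0,0,0,0,0,-0.08,0],[0,0,0,0,0,-0.08,0],[0,0,0,0,0,-0.08,0],[0,0,0,0,0,-0.08,0],[0,0,0,0,0,-0.08,0],[0,0,0,0,0,-0.08,0],[0,0,0,0,0,0,0]]'
python3 - <<'E'
from h import *
s=snap("top","pics/t4.png");p=s["pixels"]
w=(cv2.cvtColor(p,cv2.COLOR_RGB2HSV)[...,2]>120).astype(np.uint8)
x=w[200:238,290:328];k=cv2.findContours(x,0,1,offset=(290,200))[0]
for c in k:
    if cv2.contourArea(c)>60: C=cv2.minEnclosingCircle(c);print(C,ray(s,*C[0],36))
E
```

```text
clock: 11.63
tcp_pos: [533.3, 325.7, 225.4]
eef_rot: [1.0, 0.0, 0.001, -0.001]
contact_force: [-0.4, 0.4, 0.4]
finger_gap: 0.2
gripper_force: 0.0
((308.5, 219.125), 9.461369514465332) [559.74590254 197.29192549  36.        ]
```

```bash
python3 -m inch '[[0,0,0,0.018,0.0855,0,0],[0,0,0,0.018,0.0855,0,0],[0,0,0,0.018,0.0855,0,0],[0,0,0,0.018,0.0855,0,0],[0,0,0,0.018,0.0855,0,0],[0,0,0,0.018,0.0855,0,0],[0,0,0,0.018,0.0855,0,0],[0,0,0,0.018,0.0855,0,0],[0,0,0,0.018,0.0855,0,0],[0,0,0,0.018,0.0855,0,0],[0,0,0,0,0,0,0],[0,0,0,0,0,0,0]]'
python3 -m inch '[[0,0,0,0,0,0.075,0],[0,0,0,0,0,0.075,0],[0,0,0,0,0,0.075,0],[0,0,0,0,0,0.075,0],[0,0,0,0,0,0.075,0],[0,0,0,0,0,0.075,0],[0,0,0,0,0,0.075,0],[0,0,0,0,0,0.075,0],[0,0,0,0,0,0.075,0],[0,0,0,0,0,0.075,0],[0,0,0,0,0,0.075,0],[0,0,0,0,0,0.075,0],[0,0,0,0,0,0,0],[0,0,0,0,0,0,0]]'; python3 -c "
from h import *
s=snap('scene','pics/s5.png')
cv2.imwrite('pics/c5.png',cv2.resize(cv2.imread('pics/s5.png')[140:280,260:400],None,fx=2.8,fy=2.8))"
```

```text
clock: 12.68
tcp_pos: [559.9, 195.8, 222.5]
eef_rot: [1.0, -0.001, 0.0, 0.0]
contact_force: [0.5, 0.6, -0.9]
finger_gap: 0.1
gripper_force: 0.0
clock: 13.85
tcp_pos: [559.3, 196.6, 86.9]
eef_rot: [1.0, 0.0, -0.001, 0.0]
contact_force: [-0.7, -0.8, 1.1]
finger_gap: 0.3
gripper_force: 0.0
```

View pics/c5.png

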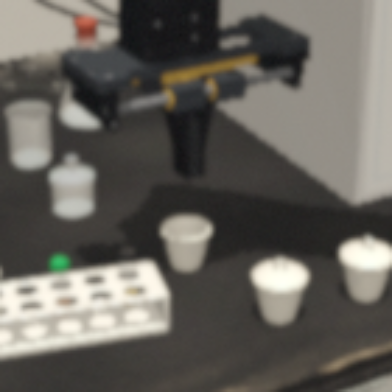

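The fingertips at (190,175) hang over the open crucible at (187,228), clear of everything. Going down 26 mm and dwelling.

```bash
python3 -m inch '[[0,0,0,0.001,-0.001,0.043,0],[0,0,0,0.001,-0.001,0.043,0],[0,0,0,0.001,-0.001,0.043,0],[0,0,0,0.001,-0.001,0.043,0],[0,0,0,0,0,0,0],[0,0,0,0,0,0,0],[0,0,0,0,0,0,0],[0,0,0,0,0,0,0],[0,0,0,0,0,0,0],[0,0,0,0,0,0,0],[0,0,0,0,0,0,0],[0,0,0,0,0,0,0],[0,0,0,0,0,0,0],[0,0,0,0,0,0,0],[0,0,0,0,0,0,0]]'
python3 -m inch '[[0,0,0,0,0,0,0],[0,0,0,0,0,0,0],[0,0,0,0,0,0,0],[0,0,0,0,0,0,0],[0,0,0,0,0,0,0],[0,0,0,0,0,0,0],[0,0,0,0,0,0,0],[0,0,0,0,0,0,0],[0,0,0,0,0,0,0],[0,0,0,0,0,0,0],[0,0,0,0,0,0,0],[0,0,0,0,0,0,0],[0,0,0,0,0,0,0],[0,0,0,0,0,0,0],[0,0,0,0,0,0,0],[0,0,0,0,0,0,0],[0,0,0,0,0,0,0],[0,0,0,0,0,0,0],[0,0,0,0,0,0,0],[0,0,0,0,0,0,0]]'
```

```text
clock: 15.15
tcp_pos: [560.3, 197.2, 61.7]
eef_rot: [1.0, 0.0, 0.0, 0.0]
contact_force: [1.2, 0.3, -0.3]
finger_gap: 0.5
gripper_force: 0.0
clock: 16.82
tcp_pos: [560.2, 197.3, 61.7]
eef_rot: [1.0, 0.0, 0.0, 0.0]
contact_force: [0.1, -1.1, -1.0]
finger_gap: 0.4
gripper_force: 0.0
```

```bash
python3 -m inch '[[0,0,0,0,0,0,0],[0,0,0,0,0,0,0],[0,0,0,0,0,0,0],[0,0,0,0,0,0,0],[0,0,0,0,0,-0.09,0],[0,0,0,0,0,-0.09,0],[0,0,0,0,0,-0.09,0],[0,0,0,0,0,-0.09,0],[0,0,0,0,0,-0.09,0],[0,0,0,0,0,-0.09,0],[0,0,0,0,0,-0.09,0],[0,0,0,0,0,-0.09,0],[0,0,0,0,0,-0.09,0],[0,0,0,0,0,-0.09,0],[0,0,0,0,0,-0.09,0],[0,0,0,0,0,-0.09,0],[0,0,0,0,0,-0.09,0],[0,0,0,0,0,0,0],[0,0,0,0,0,0,0]]'
python3 -m inch '[[0,0,0,-0.08,0.1,0,0],[0,0,0,-0.08,0.1,0,0],[0,0,0,-0.08,0.1,0,0],[0,0,0,-0.08,0.1,0,0],[0,0,0,-0.08,0.1,0,0],[0,0,0,-0.08,0.1,0,0],[0,0,0,-0.08,0.1,0,0],[0,0,0,-0.08,0.1,0,0],[0,0,0,-0.023,0.119,0,0],[0,0,0,-0.023,0.119,0,0],[0,0,0,-0.023,0.119,0,0],[0,0,0,-0.023,0.119,0,0],[0,0,0,-0.023,0.119,0,0],[0,0,0,-0.023,0.119,0,0],[0,0,0,-0.023,0.119,0,0],[0,0,0,-0.023,0.119,0,0],[0,0,0,0,0,0,0],[0,0,0,0,0,0,0]]'
python3 -c "
from h import *
print(env.sense()['joint_pos'].round(2))
s=snap('scene','pics/s6.png')"
```

```text
clock: 18.4
tcp_pos: [560.5, 197.5, 237.9]
eef_rot: [1.0, 0.0, 0.001, -0.0]
contact_force: [-0.1, -0.0, -0.8]
finger_gap: 0.6
gripper_force: 0.0
clock: 19.9
tcp_pos: [436.1, -66.2, 236.5]
eef_rot: [1.0, -0.001, -0.001, -0.0]
contact_force: [-0.2, -0.3, 0.7]
finger_gap: 0.4
gripper_force: 0.0
[ 0.71 -0.06 -0.63  1.86 -0.04  1.33 -1.48]
```

View pics/s6.png

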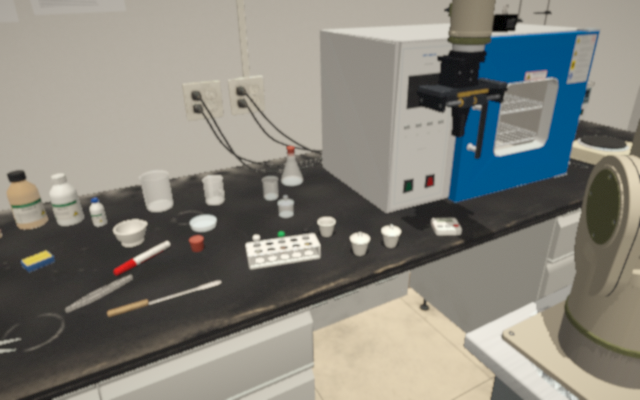

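The hand is over the timer (446,226), in front of the oven, and everything stands as before. Lowering.

```bash
python3 -m inch '[[0,0,0,0,0,0.08,0],[0,0,0,0,0,0.08,0],[0,0,0,0,0,0.08,0],[0,0,0,0,0,0.08,0],[0,0,0,0,0,0.08,0],[0,0,0,0,0,0.08,0],[0,0,0,0,0,0.08,0],[0,0,0,0,0,0.08,0],[0,0,0,0,0,0.08,0],[0,0,0,0,0,0.08,0],[0,0,0,0,0,0.08,0],[0,0,0,0,0,0.08,0],[0,0,0,0,0,0.08,0],[0,0,0,0,0,0.08,0],[0,0,0,0,0,0,0],[0,0,0,0,0,0,0],[0,0,0,0,0,0,0]]'; python3 -c "
from h import *
print(env.sense()['joint_pos'].round(2))
s=snap('scene','pics/s7.png')
cv2.imwrite('pics/c7.png',cv2.resize(cv2.imread('pics/s7.png')[120:260,370:510],None,fx=2.8,fy=2.8))"
```

```text
clock: 21.37
tcp_pos: [437.1, -64.9, 69.8]
eef_rot: [1.0, 0.001, 0.0, -0.0]
contact_force: [0.3, 1.1, 0.2]
finger_gap: 0.3
gripper_force: 0.0
[ 0.67  0.14 -0.65  2.07  0.1   0.96 -1.6 ]
```

View pics/c7.png

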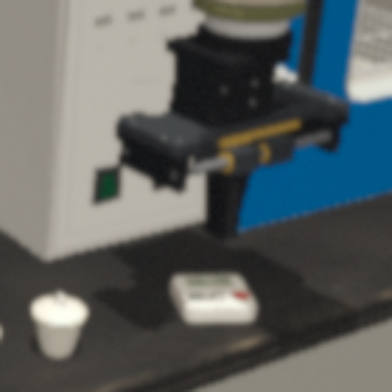

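Tips at (222,235) above the timer's top at (213,292). The sideways difference is the perspective expected over a 52 mm drop. Going down 27 mm and dwelling.

```bash
python3 -m inch '[[0,0,0,0,0.001,0.045,0],[0,0,0,0,0.001,0.045,0],[0,0,0,0,0.001,0.045,0],[0,0,0,0,0.001,0.045,0],[0,0,0,0,0,0,0],[0,0,0,0,0,0,0],[0,0,0,0,0,0,0],[0,0,0,0,0,0,0],[0,0,0,0,0,0,0],[0,0,0,0,0,0,0],[0,0,0,0,0,0,0],[0,0,0,0,0,0,0],[0,0,0,0,0,0,0],[0,0,0,0,0,0,0],[0,0,0,0,0,0,0]]'
python3 -m inch '[[0,0,0,0,0,0,0],[0,0,0,0,0,0,0],[0,0,0,0,0,0,0],[0,0,0,0,0,0,0],[0,0,0,0,0,0,0],[0,0,0,0,0,0,0],[0,0,0,0,0,0,0],[0,0,0,0,0,0,0],[0,0,0,0,0,0,0],[0,0,0,0,0,0,0],[0,0,0,0,0,0,0],[0,0,0,0,0,0,0],[0,0,0,0,0,0,0],[0,0,0,0,0,0,0],[0,0,0,0,0,0,0],[0,0,0,0,0,0,0],[0,0,0,0,0,0,0],[0,0,0,0,0,0,0],[0,0,0,0,0,0,0],[0,0,0,0,0,0,0]]'
python3 -m inch '[[0,0,0,0,0,0,0],[0,0,0,0,0,0,0],[0,0,0,0,0,-0.09,0],[0,0,0,0,0,-0.09,0],[0,0,0,0,0,-0.09,0],[0,0,0,0,0,-0.09,0],[0,0,0,0,0,-0.09,0],[0,0,0,0,0,-0.09,0],[0,0,0,0,0,-0.09,0],[0,0,0,0,0,-0.09,0],[0,0,0,0,0,-0.09,0],[0,0,0,0,0,-0.09,0],[0,0,0,0,0,-0.09,0],[0,0,0,0,0,-0.09,0],[0,0,0,0,0,-0.09,0],[0,0,0,0,0,-0.09,0],[0,0,0,0,0,-0.09,0],[0,0,0,0,0,0,0],[0,0,0,0,0,0,0],[0,0,0,0,0,0,0]]'
```

```text
clock: 22.67
tcp_pos: [436.7, -66.2, 42.3]
eef_rot: [1.0, 0.0, 0.0, 0.0]
contact_force: [0.7, -0.1, 0.5]
finger_gap: 0.3
gripper_force: 0.0
clock: 24.33
tcp_pos: [436.7, -66.1, 42.2]
eef_rot: [1.0, 0.0, 0.0, 0.0]
contact_force: [0.2, 0.2, 0.6]
finger_gap: 0.5
gripper_force: 0.0
clock: 26.0
tcp_pos: [436.3, -66.1, 244.0]
eef_rot: [1.0, 0.0, -0.0, -0.0]
contact_force: [0.1, -0.6, -0.7]
finger_gap: 0.6
gripper_force: 0.0
```

```bash
python3 -c "
from bench import env
print(env.close_job())"
```

```text
the job is handed in; nothing more can be done
None
```

I pointed at the green vial, the open crucible and the timer in that order, each from about 24–26 mm above its top for over two seconds; I saw no sign of contact, and I handed the job in at about 26 s with the fingertips 244 mm above the worktop.

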